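# Set and lock the length stop

### The job

Set the length stop to the sample bar: slide the stop with the red knob along its rail until it meets the end of the steel bar lying in the fixture, then turn the red knob clockwise as far as it goes to lock the stop there. Leave the bar lying where it is, against the green end block, and leave the stop with the blue knob as it is.

Things in the scene. Friction and masses are not known exactly. Their poses are not given: they have to be found in the camera images.
- red_grip (a point): Grip point of the sliding stop's red knob, on its vertical axis, 73 mm above the table. The knob is an upright wing 46 mm long (along this point's x), 12 mm thick (y), from 15 mm below to 14 mm above the point; z is up. The stop's top is 44 mm above the table. The wing stands across the rail when loose, along it when locked. Held by the wing, the loose stop slides with about 2 N.
- red_knob (a joint): Angle of the red knob in rad, growing clockwise seen from above: 0 loose, 1.40 fully clamped (end stop). Starts at 0 to 0.15, stays where it is left. From about 0.5 rad a cam jams in fine 5 mm serrations hidden in the rail (the stop may shift up to 3 mm to settle); it passes dead centre at 1.25 rad. Turning takes up to about 0.3 N m; locked, the stop resists about 10 N.
- stop_face (a point): Centre of the lower face of the red-knobbed stop's steel plate that will meet the bar, 18 mm above the table. Its y axis is the slide direction, pointing to the bar and the green end block; z is up. The stop slides only along the rail, 160 mm in all. This point lies 25 mm ahead of the knob's axis along y and 32 mm to its side, along -x.
- bar_end (a point): Centre of the near end of the sample bar, the end facing the red-knobbed stop, 14 mm above the table; the stop starts 40 to 110 mm from it. The bar is loose dark steel, 16 x 110 x 8 mm (width, length, height), lying along the rail on the 10 mm base plate, its far end 1 to 3 mm from the fixture's green end block.
- blue_tip (a point): One end of the blue knob's wing, 73 mm above the table, 23 mm from that knob's axis. This second stop, of the same shape, is parked and locked at the other end of the same rail, its wing about along the rail; it must stay as it is.
Not all that is in view belongs to the job. What is shaped like the part that bears bar_end but purple or yellow is not meant.

How it is judged:
By the outcome, as a careful person would: the job done as asked, in the order asked, and still so for the second after the job is handed in, with the robot touching nothing.
It also fails if it takes over 29 s, if anything falls off the work surface, if the arm or the gripper's body presses on something with over 40 N, if the wrist force passes 120 N, or if a joint passes its speed limit or range.

### The arm

A 7-joint arm with a two-finger parallel gripper is mounted at the origin on a cart in front of the work surface, level with it; the furniture and walls round the work are solid. World frame = base frame: x ahead of the robot, y to its left, z up, the work surface at z = 0. Lengths are in mm, angles in rad, forces in N, time in s.
With the tool pointing down it reaches from about 400 to 875 mm from the base axis. Payload 4.4 kg.
Tool frame: the origin (TCP) lies at the very end of the fingers, on their centre line; the grasp point (between the pads) lies 19 mm behind it; z points along the fingers, x is the direction in which the jaws open and shut, and the axes are right-handed (so a half turn about z gives the same grasp; the last joint's range is limited). The gripper opens to 85 mm and grips with 20 to 120 N. Pads are 22 mm wide; open, the fingers measure 114 mm over their backs; the gripper's body (76 mm by 85 mm) begins 54 mm behind the grasp point. The pads swing forward as they close: fully open they stand 13 mm farther back than shut.
Start: joints at [1.224, 0.628, 0.038, 1.517, -0.027, 0.996, -0.02], TCP at [180.159, -624.548, 210.313] pointing down, gripper open.
Joint ranges: [-3.06, 3.06], [-0.37, 2.12], [-1.25, 1.32], [0.18, 2.47], [-1.1, 4.24], [0.23, 1.98], [-2.94, 2.94]. Speed limits (rad/s): [2.57, 2.57, 3.14, 3.14, 3.14, 3.14, 3.14].

### API

Orientations are given as [roll, pitch, yaw] about the fixed x, y, z axes, in that order (R = Rz(yaw) Ry(pitch) Rx(roll)).
In Python, from cell import telemetry, get_image, get_calibration, ctrl gives the robot as it stands. The module is installed in compiled form; this text tells all that it offers.
- The arm moves only by the tool arm_command, never from a script. Its arguments are lists of equal length, an entry for each row: "rot": the turn, a rotation vector about the world's x, y, z in degrees, a list of three; "slide": the shift along the world's x, y, z in mm, a list of three; "gripper": the finger opening in mm, from 0 to 85.4. A call has 1 to 5 rows; each row shifts and turns the pose as measured when the row begins; what a row does not reach is not made up. A row lasts 1/12 s, in which the tool goes at most 41.7 mm and 7.16 degrees, less where a joint would pass 70% of its speed; a pose out of reach is approached as far as the arm can. A call with a gripper value outside its range is refused whole. The fingers move at their own pace and stop on an object; the grip force is fixed at half the most. Time passes only in rows, so rows that do not move let the fingers close. It gives the time, the measured TCP pose, the force and the opening at its end, in the units of the state.
- telemetry.read_state(): the state, without advancing time (a new reading comes with each control period).
- get_image(name): name is "scene" or "top" or "wrist"; returns (picture, depth): 400x640x3 uint8, red, green, blue; 400x640 float32, mm along the optical axis (not along the pixel's ray), 0 where there is no reading.
- get_calibration(name): a dict with "fx", "fy", "cx", "cy" (pixels), "xyz" and "attitude" of the camera in the world. Camera axes: x right, y up, looking along -z (the intrinsics and any distortion apply to the point x, -y, -z); pixel columns grow to the right and rows downward; lengths in mm; the calibration is good to about 2 mm. A picture is of the moment at which its call begins: read the wrist's pose just before it. get_calibration takes no time and is no camera call; for the wrist camera it gives the pose at the moment of the call.
- ctrl.finish_job(): hands the job in, once; it reports no verdict.
The state is a dict: "clock": time; "qpos": joint angles; "qd": joint speeds; "tau": joint torques, N m; "eef_pos": TCP position; "tool_rot": TCP orientation; "force": force on the tool from outside, world axes, zero at the start; "torque": the same for the moment, N m; "width": finger opening in mm.
Only numpy, scipy, OpenCV 4.12 (cv2) and the standard library are available. Lean on these libraries where they do the work, as an engineer would, in place of code of your own. Each camera call takes 0.05 s, during which the arm holds its last target.

## Working session

There is one attempt and no reset: what is moved stays moved. The work goes in short steps, Python scripts to look and compute and a tool call to move; the robot and the scene stay as the last step left them, time stands still between calls to the robot, and variables do not carry over. Pictures are saved under pics/ and viewed, and the job is handed in when it is done.

Besides the shell and the picture viewer there is one more tool, called after ">>>" as name(argument=value, ...) on one line, values as JSON. arm_command: Moves the arm, as the interface text tells. Its arguments: {"type":"object","properties":{"rot":{"type":"array"},"slide":{"type":"array"},"gripper":{"type":"array"}},"required":["rot","slide","gripper"]}

```bash
mkdir -p pics; ls
cat > h.py <<'E'
import numpy as np,cv2
from cell import telemetry,get_image,get_calibration,ctrl
E
python3 - <<'E'
from h import *
s=telemetry.read_state();print({k:np.round(v,3) for k,v in s.items()})
for n in("scene","top","wrist"):
    c=get_calibration(n);print(n,c)
    p,d=get_image(n);cv2.imwrite(f"pics/{n}0.png",p[:,:,::-1]);np.savez(f"{n}0.npz",p=p,d=d)
E
```

```text
pics
{'clock': np.float64(0.0), 'qpos': array([ 1.224,  0.629,  0.038,  1.518, -0.027,  0.996, -0.02 ]), 'qd': array([-0.001,  0.   ,  0.001, -0.   , -0.001, -0.   , -0.001]), 'tau': array([-0.0000e+00, -5.6340e+01,  1.2260e+00, -1.9344e+01,  1.1000e-02,
        1.0000e-02,  0.0000e+00]), 'eef_pos': array([ 179.952, -623.882,  209.357]), 'tool_rot': array([ 3.142e+00,  2.000e-03, -1.290e+00]), 'force': array([-0.575, -0.921, -0.109]), 'torque': array([-0.013, -0.023, -0.01 ]), 'width': np.float64(85.269)}
scene {'fx': 399.21511370801045, 'fy': 399.21511370801045, 'cx': 322.43487132035705, 'cy': 201.58868493805252, 'xyz': array([ 164.82052668, -503.8719781 ,  656.74162093]), 'attitude': array([ 0.83430118, -0.0032462 , -0.59576019])}
top {'fx': 385.7961959612478, 'fy': 385.7961959612478, 'cx': 316.97084835257834, 'cy': 198.21029966578797, 'xyz': array([383.67220339, -11.36191951, 936.02433725]), 'attitude': array([ 1.33706532e-01,  1.23842248e-03, -1.58308981e+00])}
wrist {'fx': 295.1995229767945, 'fy': 295.1995229767945, 'cx': 320.13663881121727, 'cy': 205.11141952932678, 'xyz': array([ 259.62732411, -601.2506295 ,  373.29290467]), 'attitude': array([-0.32998674,  0.00177535, -1.29112502])}
```

View pics/scene0.png

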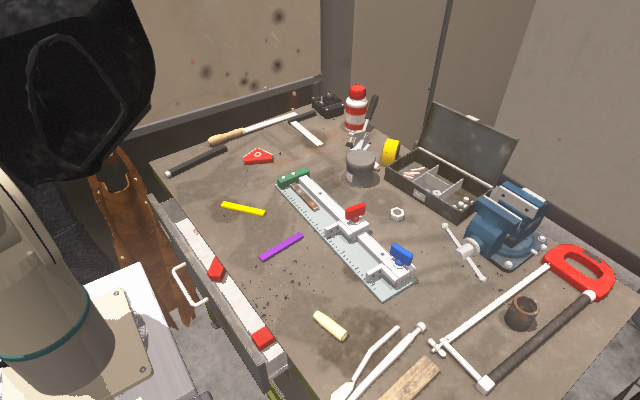

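View pics/top0.png

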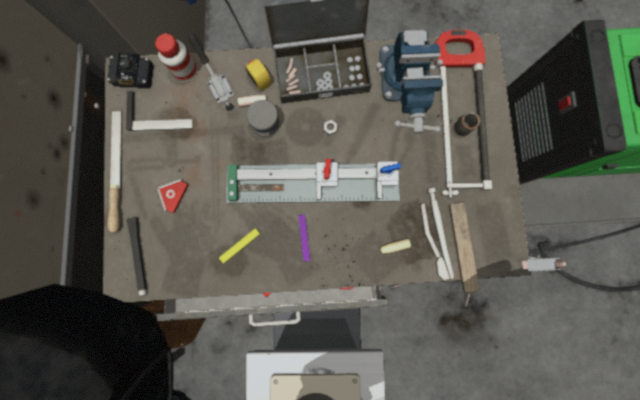

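View pics/wrist0.png

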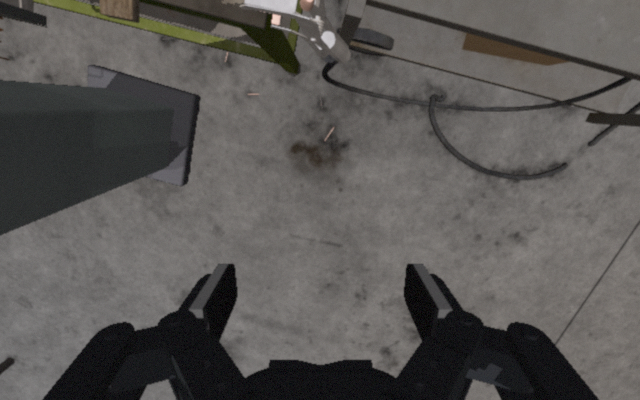

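The scene view shows the fixture with the green block (~293,178), the red knob (355,212) and the blue knob (401,255). In the top view it runs along image columns, green at (233,182), red at (327,170), blue at (390,168), with the bar at about (262,188). The wrist sees only the floor.

```bash
cat >> h.py <<'E'
from scipy.spatial.transform import Rotation as Ro
def plane(c,uv,z):
    uv=np.atleast_2d(uv).astype(float)
    d=np.c_[(uv[:,0]-c['cx'])/c['fx'],-(uv[:,1]-c['cy'])/c['fy'],-np.ones(len(uv))]
    w=Ro.from_euler('xyz',c['attitude']).apply(d)
    return c['xyz']+w*((z-c['xyz'][2])/w[:,2])[:,None]
def proj(c,P):
    q=Ro.from_euler('xyz',c['attitude']).inv().apply(np.atleast_2d(P)-c['xyz'])
    return np.c_[c['cx']+c['fx']*q[:,0]/-q[:,2],c['cy']-c['fy']*q[:,1]/-q[:,2]]
def mask(p,col):
    h=cv2.cvtColor(p,cv2.COLOR_RGB2HSV);H,S,V=h[...,0],h[...,1],h[...,2]
    if col=='red': return ((H<8)|(H>172))&(S>150)&(V>80)
    if col=='blue': return (H>105)&(H<125)&(S>150)&(V>80)
    if col=='green': return (H>65)&(H<90)&(S>100)&(V>30)
def blobs(p,col,mn=20):
    n,l,st,ce=cv2.connectedComponentsWithStats(mask(p,col).astype(np.uint8))
    return [(st[i],ce[i],l==i) for i in range(1,n) if st[i][4]>=mn]
E
python3 - <<'E'
from h import *
for n in("top","scene"):
    c=get_calibration(n);z=np.load(n+'0.npz');p=z['p'];d=z['d']
    for col in('red','blue','green'):
        for st,ce,m in blobs(p,col):
            print(n,col,st,ce.round(1),plane(c,ce,80).round(1), np.median(d[m]))
p=np.load('top0.npz')['p'];cv2.imwrite('pics/topz.png',cv2.resize(p[150:220,215:415],None,fx=4,fy=4,interpolation=cv2.INTER_CUBIC)[:,:,::-1])
p=np.load('scene0.npz')['p'];cv2.imwrite('pics/scz.png',cv2.resize(p[160:310,265:425],None,fx=4,fy=4,interpolation=cv2.INTER_CUBIC)[:,:,::-1])
E
```

```text
top red [436  31  48  36 998] [461.4  49.9] [[ 847.7 -356.8   80. ]] 972.1795
top red [155  34  22  23 370] [165.9  44.6] [[870.  341.2  80. ]] 860.37085
top red [169  65  14   5  37] [175.9  67.5] [[812.3 315.5  80. ]] 913.3797
top red [567  97   4   9  27] [568.3 100.8] [[ 719.1 -596.5   80. ]] 889.237
top red [324 159   7  19  80] [327.1 167.9] [[567.8 -35.5  80. ]] 865.3147
top red [161 182  26  30 372] [174.  195.3] [[509.4 308.7  80. ]] 932.54504
top blue [381 164  19   9  87] [390.1 168. ] [[ 565.7 -178.    80. ]] 865.56854
scene red [349  84  16  16 210] [356.8  91.5] [[896.2 382.   80. ]] 1140.7988
scene red [346 105  21  10 134] [355.8 110.4] [[822.  291.2  80. ]] 1165.7515
scene red [345 122  18   8  81] [353.6 126.4] [[764.1 225.8  80. ]] 1200.8872
scene red [244 148  28  17 273] [257.3 157.6] [[481.1 243.2  80. ]] 1089.353
scene red [346 203  19  18 231] [354.9 211.3] [[562.7 -41.3  80. ]] 841.1836
scene red [ 542  244   73   58 1985] [580.1 269.5] [[ 808.5 -391.6   80. ]] 803.8723
scene red [207 256  17  26 254] [215.2 270.2] [[259.1 -23.1  80. ]] 941.3832
scene red [251 326  25  25 340] [262.7 337.9] [[ 268.  -188.7   80. ]] 818.79297
scene blue [392 243  21  15 107] [402.  250.4] [[ 571.2 -176.7   80. ]] 749.0656
```

View pics/topz.png

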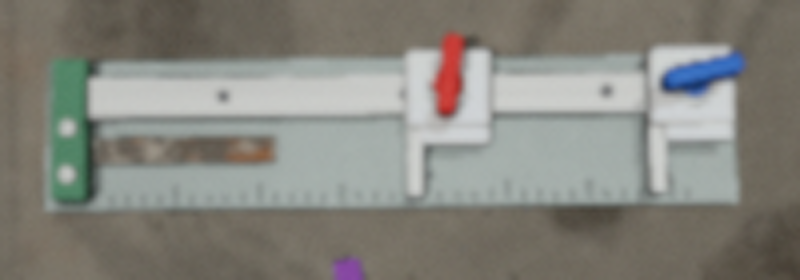

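View pics/scz.png

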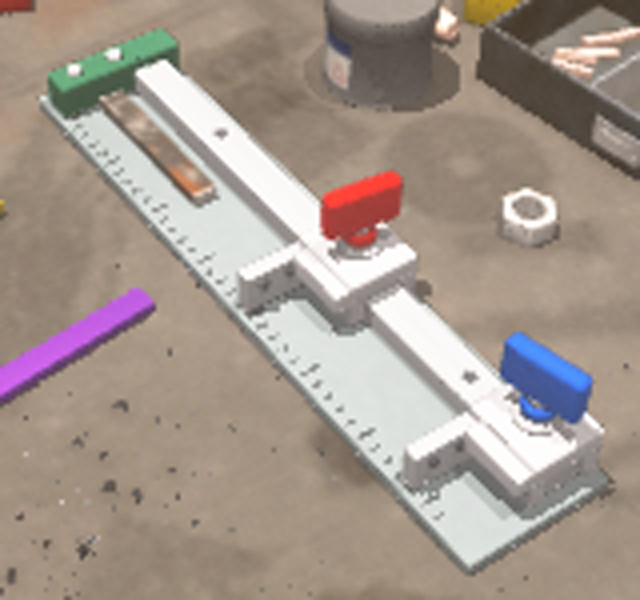

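>>> arm_command(rot=[[0,0,-4],[0,0,-4],[0,0,-4],[0,0,-4],[0,0,0]], slide=[[18,30,8],[20,34,8],[20,34,8],[20,34,8],[20,34,8]], gripper=[85,85,85,85,85])

```text
clock: 0.57
eef_pos: [269.9, -458.5, 245.6]
tool_rot: [3.133, 0.003, -1.601]
force: [0.7, 0.3, 0.4]
width: 85.0
```

>>> arm_command(rot=[[0,0,0],[0,0,0],[0,0,0],[0,0,0],[0,0,0]], slide=[[21,34,0],[21,34,0],[21,34,0],[21,34,0],[21,34,0]], gripper=[85,85,85,85,85])

```text
clock: 0.98
eef_pos: [377.7, -280.6, 247.5]
tool_rot: [3.136, 0.001, -1.604]
force: [0.3, -0.0, 0.5]
width: 85.2
```

>>> arm_command(rot=[[0,0,0],[0,0,0],[0,0,0],[0,0,0],[0,0,0]], slide=[[21,34,0],[21,34,0],[21,34,0],[21,34,0],[21,34,0]], gripper=[85,85,85,85,85])

```text
clock: 1.4
eef_pos: [484.8, -101.9, 247.8]
tool_rot: [3.136, 0.0, -1.605]
force: [0.5, 0.0, -0.0]
width: 85.1
```

>>> arm_command(rot=[[0,0,2],[0,0,0],[0,0,0],[0,0,0]], slide=[[22,25,0],[22,25,-10],[20,22,-10],[0,0,0]], gripper=[85,85,85,85])

```text
clock: 1.73
eef_pos: [555.1, -14.2, 227.4]
tool_rot: [3.141, 0.006, -1.554]
force: [0.1, 1.1, 1.0]
width: 85.0
```

Run:
```python
from h import *
s=telemetry.read_state();print(s['clock'],s['eef_pos'],s['tool_rot'],s['qpos'].round(2))
n='wrist';c=get_calibration(n);p,d=get_image(n);np.savez("w1.npz",p=p,d=d,**c);print(c)
cv2.imwrite('pics/w1.png',p[:,:,::-1])
for col in('red','blue','green'):
    for st,ce,m in blobs(p,col): print(col,st,ce.round(1),plane(c,ce,80).round(1), np.median(d[m]))
```

```text
1.7333 [555.12753399 -14.19044049 227.40599042] [ 3.14080646  0.00609007 -1.55412894] [-0.01  0.47 -0.01  1.76  0.    0.91 -1.58]
{'fx': 295.1995229767945, 'fy': 295.1995229767945, 'cx': 320.13663881121727, 'cy': 205.11141952932678, 'xyz': array([638.07232778, -13.95822237, 391.12325247]), 'attitude': array([-0.33079941,  0.00606494, -1.55527324])}
red [331 152  17  43 489] [338.6 172.5] [[568.5 -33.   80. ]] 311.4653
red [  29  167   49   54 1371] [ 57.6 190.5] [[543.2 275.8  80. ]] 393.055
red [ 48 187   7   7  38] [ 51.2 190. ] [[543.6 282.7  80. ]] 393.76886
blue [455 164  15   7  53] [461.  166.4] [[ 577.4 -162.8   80. ]] 337.91843
blue [454 168  42  17 434] [474.8 176.4] [[ 566.8 -179.4   80. ]] 310.86285
green [ 143  143   33   66 1032] [158.  173.6] [[564.1 161.6  80. ]] 365.04218
```

View pics/w1.png

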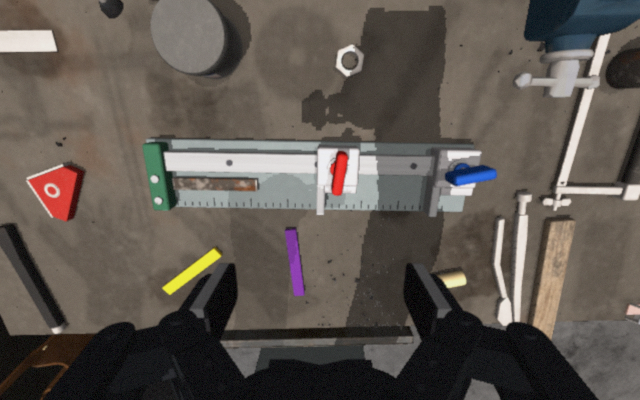

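>>> arm_command(rot=[[0,0,7],[0,0,7],[0,0,7],[0,0,7],[0,0,7]], slide=[[0,0,0],[0,0,0],[0,0,0],[0,0,0],[0,0,0]], gripper=[85,85,85,85,85])

```text
clock: 2.2
eef_pos: [549.6, -21.7, 226.9]
tool_rot: [3.132, 0.001, -0.935]
force: [-0.4, -0.8, 0.3]
width: 84.7
```

>>> arm_command(rot=[[0,0,7],[0,0,7],[0,0,7],[0,0,7],[0,0,7]], slide=[[0,0,0],[0,0,0],[0,0,0],[0,0,0],[0,0,0]], gripper=[85,85,85,85,85])

```text
clock: 2.62
eef_pos: [544.9, -31.0, 227.4]
tool_rot: [3.124, 0.001, -0.31]
force: [0.4, -0.1, 0.1]
width: 85.2
```

>>> arm_command(rot=[[0,0,7],[0,0,7],[0,0,7],[0,0,7],[0,0,7]], slide=[[0,0,0],[0,0,0],[0,0,0],[0,0,0],[0,0,0]], gripper=[85,85,85,85,85])

```text
clock: 3.03
eef_pos: [540.2, -40.7, 227.9]
tool_rot: [3.117, 0.006, 0.315]
force: [0.2, 0.5, 0.2]
width: 85.1
```

>>> arm_command(rot=[[0,0,7],[0,0,7],[0,0,7],[0,0,7],[0,0,7]], slide=[[0,0,-10],[0,0,-10],[0,0,-10],[0,0,-10],[0,0,-10]], gripper=[85,85,85,85,85])

```text
clock: 3.45
eef_pos: [537.7, -50.4, 179.1]
tool_rot: [3.109, 0.009, 0.94]
force: [0.4, -0.6, 0.5]
width: 85.0
```

>>> arm_command(rot=[[0,0,7],[0,0,7],[0,0,7],[0,0,7],[0,0,7]], slide=[[6,12,0],[6,12,0],[6,12,0],[6,12,0],[0,0,0]], gripper=[85,85,85,85,85])

```text
clock: 3.87
eef_pos: [555.9, -13.1, 176.4]
tool_rot: [3.114, 0.023, 1.566]
force: [-0.1, 0.1, 0.4]
width: 85.3
```

Run:
```python
from h import *
s=telemetry.read_state();print(s['clock'],s['eef_pos'],s['tool_rot'],s['qpos'].round(2))
Rt=Ro.from_euler('xyz',[np.pi,0,s['tool_rot'][2]]);R=Ro.from_euler('xyz',s['tool_rot'])
print('tiltfix deg',np.degrees((Rt*R.inv()).as_rotvec()))
n='wrist';c=get_calibration(n);p,d=get_image(n);np.savez("w2.npz",p=p,d=d,**c);print(c)
cv2.imwrite('pics/w2.png',p[:,:,::-1])
for col in('red','blue','green'):
    for st,ce,m in blobs(p,col): print(col,st,ce.round(1),plane(c,ce,80).round(1), np.median(d[m]))
```

```text
3.8667 [555.92146323 -13.11580753 176.36901278] [3.11378691 0.02327831 1.56617519] [ 0.46  0.63 -0.79  1.83  0.6   0.9   0.95]
tiltfix deg [ 1.34101052  1.58689985 -0.01854294]
{'fx': 295.1995229767945, 'fy': 295.1995229767945, 'cx': 320.13663881121727, 'cy': 205.11141952932678, 'xyz': array([467.3172071 ,  -9.09995876, 337.75292521]), 'attitude': array([-0.35727533,  0.02326085,  1.5650142 ])}
red [614 139  26  39 566] [629.8 162.6] [[523.6 252.   80. ]] 320.55914
red [293 181  19  52 664] [301.4 206.3] [[564.7 -33.2  80. ]] 270.7378
red [563 354  17  12  85] [570.8 359.7] [[749.1 266.5  80. ]] 413.85834
red [ 41 358  25  24 256] [ 53.3 369.9] [[ 777.7 -340.4   80. ]] 440.1964
red [589 387  24  13 158] [600.4 393.5] [[801.3 315.7  80. ]] 366.34265
blue [156 191  13   6  45] [161.4 193.1] [[ 552.  -163.3   80. ]] 300.12048
blue [125 200  46  19 491] [147.5 208.8] [[ 567.8 -179.8   80. ]] 273.45425
blue [470 390   5  10  27] [471.9 395. ] [[807.5 166.   80. ]] 958.81995
green [ 493  132   46   80 1611] [516.1 171.8] [[531.7 157.1  80. ]] 309.15308
```

View pics/w2.png

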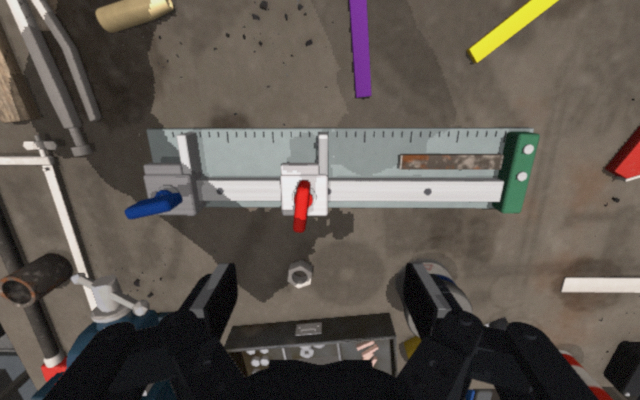

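The red wing is at (301,206), its stop plate at (323,155), the bar from (399,160) to about (502,162), and the green block at (517,172).

Run:
```python
from h import *
z=np.load('w2.npz');c={k:z[k] for k in('fx','fy','cx','cy','xyz','attitude')};p=z['p'];d=z['d']
cv2.imwrite('pics/w2z.png',cv2.resize(p[120:240,270:420],None,fx=5,fy=5,interpolation=cv2.INTER_CUBIC)[:,:,::-1])
# points
def P(uv,zz): return plane(c,uv,zz).round(1)
g=cv2.cvtColor(p,cv2.COLOR_RGB2GRAY)
print(g[150,310:340]);print(g[160,385:410])
# per-row subpixel red mask
for st,ce,m in blobs(p,'red'):
    if abs(ce[0]-301)<5:
        ys,xs=np.nonzero(m);dd=d[m]
        from numpy import arange
        q=np.c_[(xs-c['cx'])/c['fx']*dd,-(ys-c['cy'])/c['fy']*dd,-dd]
        W=c['xyz']+Ro.from_euler('xyz',c['attitude']).apply(q)
        print('z pct',np.percentile(W[:,2],[5,25,50,75,95]).round(1))
        t=W[np.abs(W[:,2]-np.percentile(W[:,2],75))<4]
        print('top n',len(t),'rect',cv2.minAreaRect(t[:,:2].astype(np.float32)))
```

```text
[148 145 145 145 144 124  88  89 117 162 185 192 193 193 191 188 182 157
 134 144 147 146 149 149 146 144 147 145 147 145]
[147 147 149 146 147 144 146 143 143 146 143 139 125  77  68 126 159 116
  84  84  84  88  91  99 105]
z pct [57.3 85.  86.5 87.3 88.1]
top n 547 rect ((566.622802734375, -33.28286361694336), (11.990389823913574, 44.74859619140625), 83.12903594970703)
```

View pics/w2z.png

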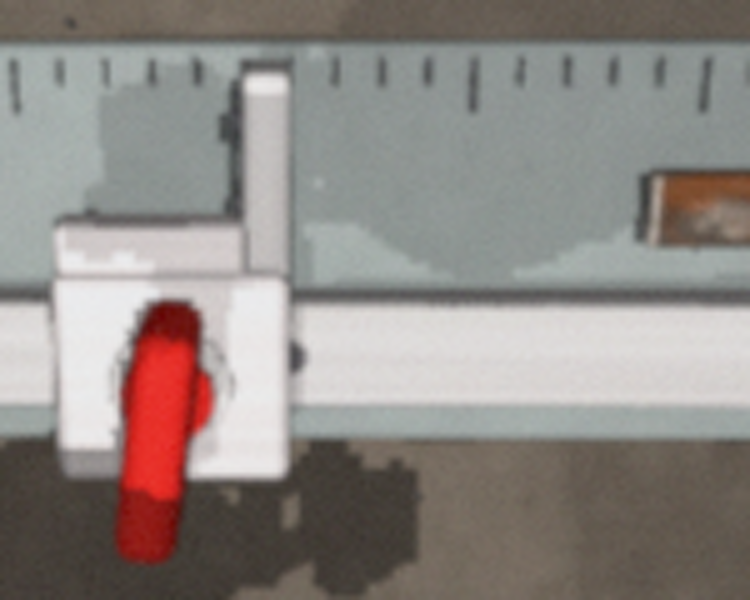

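Run:
```python
from h import *
z=np.load('w2.npz');c={k:z[k] for k in('fx','fy','cx','cy','xyz','attitude')};p=z['p'];d=z['d']
g=cv2.GaussianBlur(cv2.cvtColor(p,cv2.COLOR_RGB2GRAY),(3,3),0).astype(float)
# plate near edge: strongest row gradient near 129; rail edges
for nm,r0,r1,zz in(('plate',124,135,10),('rail',170,185,28)):
    pts=[]
    for u in list(range(210,285,3))+list(range(335,395,3))+list(range(400,490,3)):
        gr=np.abs(np.diff(g[r0:r1,u]));i=gr.argmax();pts.append((u,r0+i+.5))
    W=plane(c,pts,zz)
    k=np.polyfit(W[:,1],W[:,0],1);res=W[:,0]-np.polyval(k,W[:,1]);ok=np.abs(res)<1.5
    k=np.polyfit(W[ok,1],W[ok,0],1);print(nm,'dx/dy',k,'deg',np.degrees(np.arctan(k[0])),ok.sum(),W[ok][0],W[ok][-1])
for uv in((327.5,145),(327.5,170)):
    for zz in(18,28,36): print('stop',uv,zz,plane(c,uv,zz).round(1))
for u in(399.5,400.5,402): print('bar',u,[plane(c,(u,161),zz).round(1) for zz in(10,14,18)])
print('bar far',[plane(c,(u,162),18).round(1) for u in(500,502,503)])
# depth-based heights of plate and block
def pt(u,v):
    dd=np.median(d[v-1:v+2,u-1:u+2]);return (c['xyz']+Ro.from_euler('xyz',c['attitude']).apply([(u-c['cx'])/c['fx']*dd,-(v-c['cy'])/c['fy']*dd,-dd])).round(1)
print('plate top',pt(323,155),'stop',pt(315,200),'rail',pt(360,188),'bar',pt(440,162),'base',pt(360,150))
```

```text
plate dx/dy [3.36968671e-03 5.01334145e+02] deg 0.19306809579594378 75 [ 500.87251148 -136.99596655   10.        ] [501.8772779  161.18202658  10.        ]
rail dx/dy [-2.65397194e-04  5.54367362e+02] deg -0.015206138749043639 74 [ 553.34948592 -137.43939172   28.        ] [554.25609547 162.10668878  28.        ]
stop (327.5, 145) 18 [[517.7  -8.9  18. ]]
stop (327.5, 145) 28 [[516.1  -8.9  28. ]]
stop (327.5, 145) 36 [[514.9  -8.9  36. ]]
stop (327.5, 170) 18 [[545.2  -8.8  18. ]]
stop (327.5, 170) 28 [[542.7  -8.8  28. ]]
stop (327.5, 170) 36 [[540.8  -8.9  36. ]]
bar 399.5 [array([[536.9,  71.4,  10. ]]), array([[536. ,  70.5,  14. ]]), array([[535.2,  69.5,  18. ]])]
bar 400.5 [array([[536.9,  72.6,  10. ]]), array([[536. ,  71.6,  14. ]]), array([[535.2,  70.6,  18. ]])]
bar 402 [array([[536.9,  74.2,  10. ]]), array([[536. ,  73.2,  14. ]]), array([[535.2,  72.2,  18. ]])]
bar far [array([[536.3, 177.6,  18. ]]), array([[536.4, 179.7,  18. ]]), array([[536.4, 180.8,  18. ]])]
plate top [524.5 -13.5  38.8] stop [570.  -21.8  47.6] rail [563.2  26.9  26.9] bar [536.3 113.4  17.9] base [524.5  27.   10. ]
```

>>> arm_command(rot=[[1.3,1.6,-3.5],[0,0,-3.5],[0,0,0],[0,0,0]], slide=[[5,-10,-20],[5,-10,-20],[0,0,-30],[0,0,0]], gripper=[85,85,85,85])

```text
clock: 4.25
eef_pos: [563.8, -43.3, 105.2]
tool_rot: [-3.14, 0.009, 1.427]
force: [-1.8, -1.1, -0.4]
width: 84.9
```

```bash
cat >> h.py <<'E'
def st():
    s=telemetry.read_state();R=Ro.from_euler('xyz',s['tool_rot']);Rt=Ro.from_euler('xyz',[np.pi,0,s['tool_rot'][2]])
    print('t',round(s['clock'],2),'tcp',s['eef_pos'].round(1),'rot',s['tool_rot'].round(3),'tiltfix',np.degrees((Rt*R.inv()).as_rotvec()).round(2),'F',s['force'].round(1),'T',s['torque'].round(2),'w',round(float(s['width']),1),'q',s['qpos'].round(2))
E
python3 -c "
from h import *
st()"
```

```text
t 4.25 tcp [563.8 -43.3 105.2] rot [-3.14   0.009  1.427] tiltfix [ 0.52 -0.17  0.  ] F [-1.8 -1.1 -0.4] T [0.03 0.09 0.07] w 84.9 q [ 0.45  0.74 -0.69  1.84  0.65  0.81  0.84]
```

>>> arm_command(rot=[[0.5,0,1],[0,0,0],[0,0,0],[0,0,0]], slide=[[3,10,0],[0,0,-25],[0,0,-24],[0,0,0]], gripper=[60,50,45,45])

```text
clock: 4.58
eef_pos: [568.6, -34.6, 59.7]
tool_rot: [3.14, 0.002, 1.44]
force: [-1.0, -0.2, 0.5]
width: 44.9
```

Run:
```python
from h import *
st()
c=get_calibration('wrist');p,d=get_image('wrist');cv2.imwrite('pics/w3.png',p[:,:,::-1])
```

```text
t 4.58 tcp [568.6 -34.6  59.7] rot [3.14e+00 2.00e-03 1.44e+00] tiltfix [ 0.11  0.09 -0.  ] F [-1.  -0.2  0.5] T [0.01 0.05 0.04] w 44.9 q [ 0.41  0.8  -0.64  1.86  0.72  0.72  0.79]
```

View pics/w3.png

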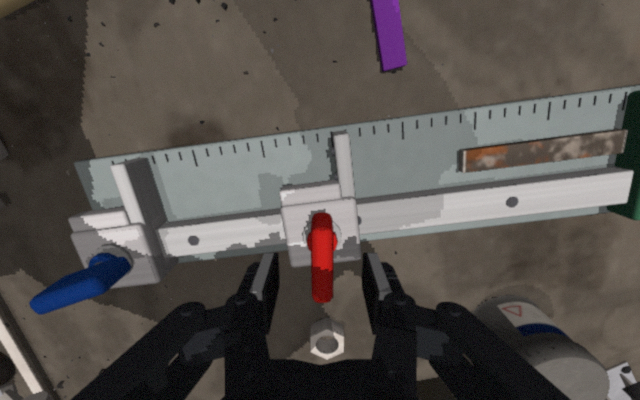

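The red wing (322,258) stands square between the open fingers. I'll lower slightly and close.

>>> arm_command(rot=[[0,0,0],[0,0,0],[0,0,0],[0,0,0],[0,0,0]], slide=[[-2,1,-4],[0,0,0],[0,0,0],[0,0,0],[0,0,0]], gripper=[30,5,5,5,5])

```text
clock: 5.05
eef_pos: [570.2, -32.3, 62.6]
tool_rot: [3.131, 0.0, 1.44]
force: [2.9, 0.8, -10.5]
width: 9.3
```

```bash
python3 -c "
from h import *
st()"
```

```text
t 5.05 tcp [570.2 -32.3  62.6] rot [3.131 0.    1.44 ] tiltfix [ 0.09  0.62 -0.  ] F [  2.9   0.8 -10.5] T [ 0.18 -0.48  0.02] w 9.3 q [ 0.41  0.8  -0.65  1.86  0.72  0.72  0.79]
```

Run:
```python
from h import *
c=get_calibration('wrist');p,d=get_image('wrist');cv2.imwrite('pics/w4.png',p[:,:,::-1]);st()
```

```text
t 5.1 tcp [570.2 -32.3  62.6] rot [3.131 0.    1.44 ] tiltfix [ 0.09  0.61 -0.  ] F [ 1.4  1.1 -9.4] T [ 0.06 -0.32  0.03] w 8.8 q [ 0.41  0.8  -0.65  1.86  0.72  0.72  0.79]
```

View pics/w4.png

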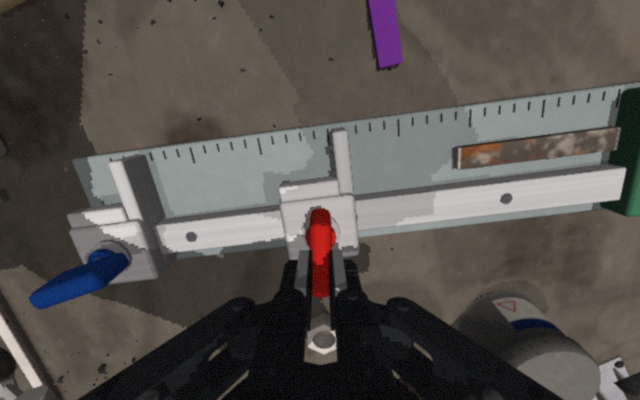

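Run:
```python
from h import *
c=get_calibration('wrist');s=telemetry.read_state();p,d=get_image('wrist');np.savez('w4.npz',p=p,d=d)
T=s['eef_pos'];R=Ro.from_euler('xyz',s['tool_rot'])
for y in(-11,0,11):
  for z in(0,-19,-30): print(y,z,(T+R.apply([0,y,z])).round(1),proj(c,T+R.apply([0,y,z])).round(0))
for x,zz in((543.6,87),(566.6,87),(589.6,87),(543.6,58)):print('wing',x,zz,proj(c,[x,-33,zz]).round(0))
for st_,ce,m in blobs(p,'red'):
    if abs(ce[0]-320)<15:
        ys,xs=np.nonzero(m);dd=d[m];q=np.c_[(xs-c['cx'])/c['fx']*dd,-(ys-c['cy'])/c['fy']*dd,-dd]
        W=c['xyz']+Ro.from_euler('xyz',c['attitude']).apply(q)
        print(st_,np.percentile(W,[2,25,50,75,98],axis=0).round(1))
        t=W[(W[:,2]>83)];print('rect',cv2.minAreaRect(t[:,:2].astype(np.float32)))
st()
cv2.imwrite('pics/w4z.png',cv2.resize(p[190:370,240:400],None,fx=3.3,fy=3.3,interpolation=cv2.INTER_CUBIC)[:,:,::-1])
```

```text
-11 0 [559.3 -30.8  62.5] [[321. 232.]]
-11 -19 [559.1 -30.8  81.5] [[321. 246.]]
-11 -30 [559.  -30.8  92.5] [[321. 256.]]
0 0 [570.2 -32.3  62.6] [[321. 248.]]
0 -19 [570.  -32.2  81.6] [[321. 264.]]
0 -30 [569.9 -32.2  92.6] [[321. 275.]]
11 0 [581.1 -33.7  62.7] [[321. 264.]]
11 -19 [580.9 -33.7  81.7] [[321. 281.]]
11 -30 [580.8 -33.7  92.7] [[321. 293.]]
wing 543.6 87 [[312. 225.]]
wing 566.6 87 [[318. 264.]]
wing 589.6 87 [[324. 299.]]
wing 543.6 58 [[314. 206.]]
[ 306  209   29   89 1618] [[544.1 -39.3  55.8]
 [548.3 -34.   85.1]
 [558.6 -31.4  86.6]
 [570.9 -28.6  87.2]
 [586.2 -24.1  88.2]]
rect ((536.9114990234375, -28.426965713500977), (11.609574317932129, 104.65017700195312), 83.24868774414062)
t 5.15 tcp [570.2 -32.2  62.6] rot [3.131 0.    1.44 ] tiltfix [ 0.09  0.6  -0.  ] F [ 1.5  0.7 -8.8] T [ 0.12 -0.38  0.06] w 9.1 q [ 0.41  0.8  -0.65  1.86  0.72  0.72  0.79]
```

View pics/w4z.png

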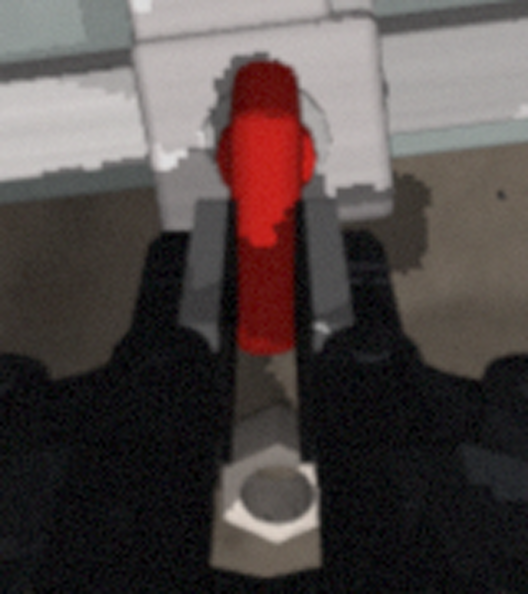

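>>> arm_command(rot=[[0,0,0],[0,0.6,0],[0,0,0],[0,0,0],[0,0,0]], slide=[[0,0,0],[-3,0,-4],[-1,0,-3],[-1,0,-2],[0,0,0]], gripper=[24,24,24,24,24])

```text
clock: 5.57
eef_pos: [566.3, -32.1, 55.3]
tool_rot: [3.139, 0.002, 1.44]
force: [0.6, 0.6, 0.6]
width: 23.6
```

```bash
python3 -c "
from h import *
st()"
```

```text
t 5.57 tcp [566.3 -32.1  55.3] rot [3.139e+00 2.000e-03 1.440e+00] tiltfix [ 0.14  0.13 -0.  ] F [0.6 0.6 0.6] T [ 0.03 -0.01  0.  ] w 23.6 q [ 0.4   0.81 -0.64  1.87  0.73  0.71  0.78]
```

>>> arm_command(rot=[[0,0,0],[0,0,0],[0,0,0],[0,0,0]], slide=[[0,0,-1],[0,0,-1],[0,0,0],[0,0,0]], gripper=[14,5,5,5])

```text
clock: 5.9
eef_pos: [566.6, -32.0, 54.6]
tool_rot: [3.138, 0.003, 1.44]
force: [1.2, 1.1, -2.2]
width: 9.9
```

```bash
python3 -c "
from h import *
st()"
```

```text
t 5.9 tcp [566.6 -32.   54.6] rot [3.138e+00 3.000e-03 1.440e+00] tiltfix [ 0.2   0.19 -0.  ] F [ 1.2  1.1 -2.2] T [ 0.04 -0.1   0.1 ] w 9.9 q [ 0.4   0.81 -0.64  1.87  0.73  0.71  0.78]
```

Good grip. Sliding towards the bar: about 80 mm to go, 60 first.

>>> arm_command(rot=[[0,0,0],[0,0,0],[0,0,0],[0,0,0],[0,0,0]], slide=[[0,12,0],[0,15,0],[0,15,0],[0,15,0],[0,5,0]], gripper=[5,5,5,5,5])

```text
clock: 6.32
eef_pos: [566.5, 29.3, 54.6]
tool_rot: [3.137, 0.008, 1.434]
force: [0.5, -1.5, -0.6]
width: 10.2
```

Run:
```python
from h import *
c=get_calibration('wrist');p,d=get_image('wrist');cv2.imwrite('pics/w5.png',p[:,:,::-1]);np.savez('w5.npz',p=p,d=d,**c);st()
```

```text
t 6.37 tcp [566.6  29.9  54.6] rot [3.137 0.007 1.435] tiltfix [ 0.45  0.19 -0.  ] F [ 1.3  2.4 -1.9] T [ 0.56 -0.07 -0.05] w 10.4 q [ 0.28  0.8  -0.62  1.87  0.72  0.71  0.66]
```

View pics/w5.png

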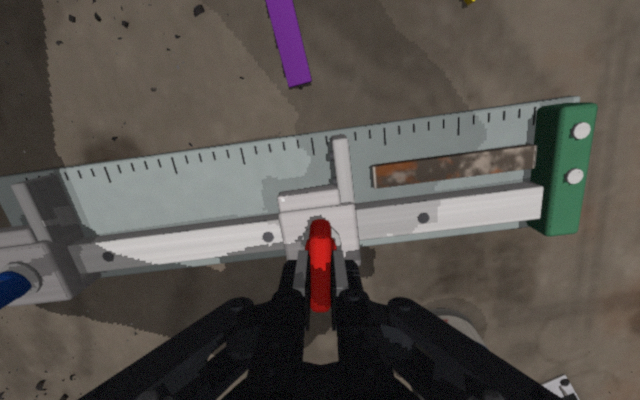

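Run:
```python
from h import *
z=np.load('w5.npz');c={k:z[k] for k in('fx','fy','cx','cy','xyz','attitude')};p=z['p']
print(c['xyz'])
cv2.imwrite('pics/w5z.png',cv2.resize(p[120:220,320:400],None,fx=6,fy=6,interpolation=cv2.INTER_CUBIC)[:,:,::-1])
cv2.imwrite('pics/w5g.png',cv2.resize(p[90:220,500:610],None,fx=5,fy=5,interpolation=cv2.INTER_CUBIC)[:,:,::-1])
```

```text
[482.69181608  41.88926531 218.03087191]
```

View pics/w5z.png

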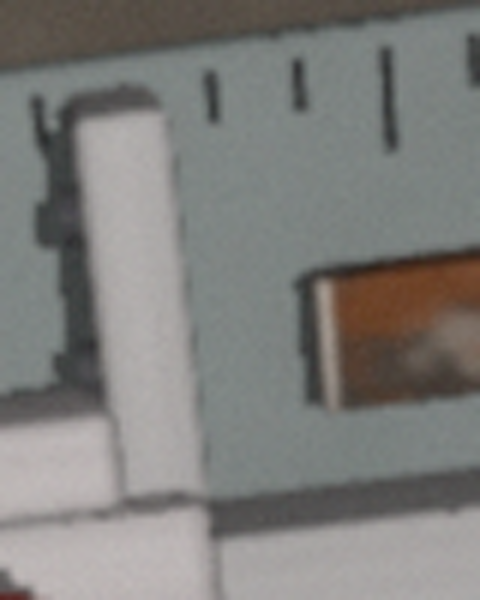

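View pics/w5g.png

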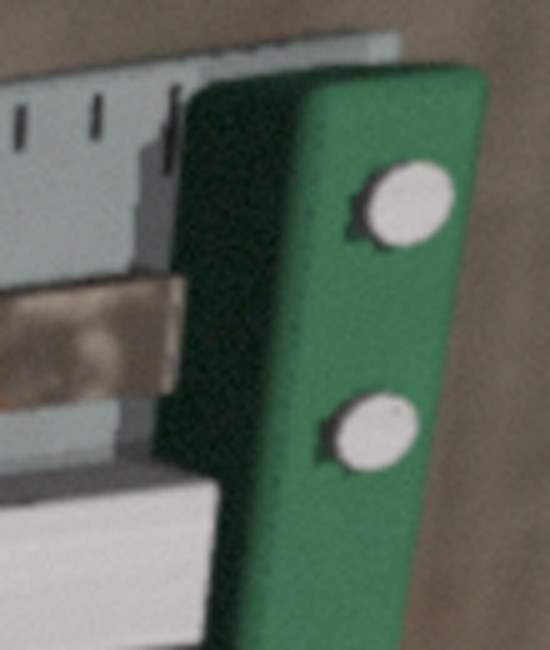

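Run:
```python
from h import *
z=np.load('w5.npz');c={k:z[k] for k in('fx','fy','cx','cy','xyz','attitude')};p=z['p']
for nm,uv,zz in(('stop top',(351.3,175),39),('bar bot',(372.8,176),10),('bar top',(375.4,177),18),('stop near',(353,198),39),('far end top',(535.5,157),18),('tick',(383.5,125),10),('tick',(369,126),10),('block base',(533.5,170),10)):
    print(nm,plane(c,uv,zz).round(1))
```

```text
stop top [[527.   53.8  39. ]]
bar bot [[537.  71.  10.]]
bar top [[535.9  71.6  18. ]]
stop near [[542.1  53.3  39. ]]
far end top [[536.7 179.5  18. ]]
tick [[502.6  81.   10. ]]
tick [[501.9  71.2  10. ]]
block base [[548.1 184.5  10. ]]
```

>>> arm_command(rot=[[0,0,0],[0,0,0],[0,0,0]], slide=[[0,8,0],[0,5,0],[0,0,0]], gripper=[5,5,5])

```text
clock: 6.62
eef_pos: [566.6, 43.2, 54.6]
tool_rot: [3.137, 0.009, 1.435]
force: [0.7, -1.0, 0.5]
width: 10.4
```

Run:
```python
from h import *
c=get_calibration('wrist');p,d=get_image('wrist');np.savez('w6.npz',p=p,d=d,**c);st()
cv2.imwrite('pics/w6z.png',cv2.resize(p[120:220,320:400],None,fx=6,fy=6,interpolation=cv2.INTER_CUBIC)[:,:,::-1])
```

```text
t 6.67 tcp [566.6  43.1  54.6] rot [3.137 0.009 1.434] tiltfix [ 0.53  0.17 -0.  ] F [-0.8  1.  -0.8] T [0.41 0.03 0.01] w 10.1 q [ 0.26  0.8  -0.62  1.87  0.72  0.71  0.64]
```

View pics/w6z.png

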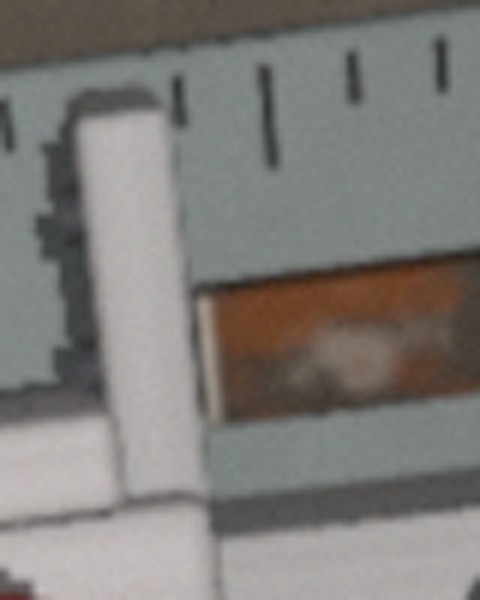

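>>> arm_command(rot=[[0,0,0],[0,0,0]], slide=[[0,3,0],[0,0,0]], gripper=[5,5])

```text
clock: 6.83
eef_pos: [566.6, 45.5, 54.6]
tool_rot: [3.138, 0.009, 1.433]
force: [-0.9, 1.8, -1.4]
width: 10.1
```

```bash
cat > look.py <<'E'
from h import *
import sys
n=sys.argv[1];st()
out=[]
for cam in('wrist','scene'):
    c=get_calibration(cam);p,d=get_image(cam);np.savez(f'{n}{cam}.npz',p=p,d=d,**c)
    if cam=='wrist': cv2.imwrite(f'pics/{n}w.png',cv2.resize(p[120:220,320:400],None,fx=6,fy=6,interpolation=cv2.INTER_CUBIC)[:,:,::-1])
    else: cv2.imwrite(f'pics/{n}s.png',cv2.resize(p[150:250,270:400],None,fx=6,fy=6,interpolation=cv2.INTER_CUBIC)[:,:,::-1])
st()
E
python3 look.py a
```

```text
t 6.83 tcp [566.6  45.5  54.6] rot [3.138 0.009 1.433] tiltfix [ 0.54  0.16 -0.  ] F [-0.9  1.8 -1.4] T [0.5  0.09 0.08] w 10.1 q [ 0.25  0.8  -0.62  1.87  0.72  0.71  0.64]
t 6.93 tcp [566.6  45.4  54.6] rot [3.137 0.009 1.433] tiltfix [ 0.53  0.17 -0.  ] F [-0.   1.1 -0.1] T [0.43 0.03 0.07] w 10.1 q [ 0.25  0.8  -0.62  1.87  0.72  0.71  0.64]
```

View pics/aw.png

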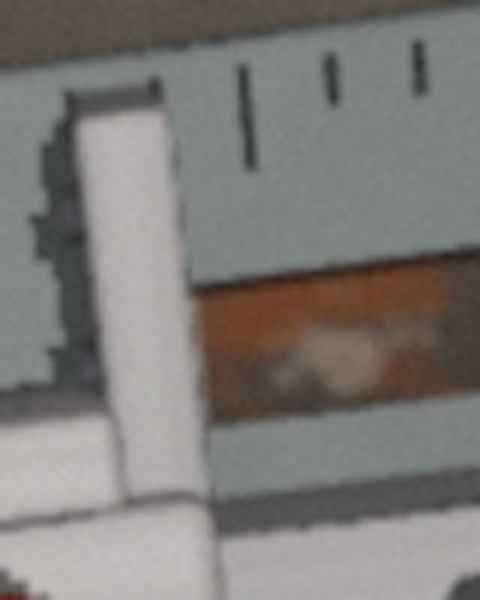

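View pics/as.png

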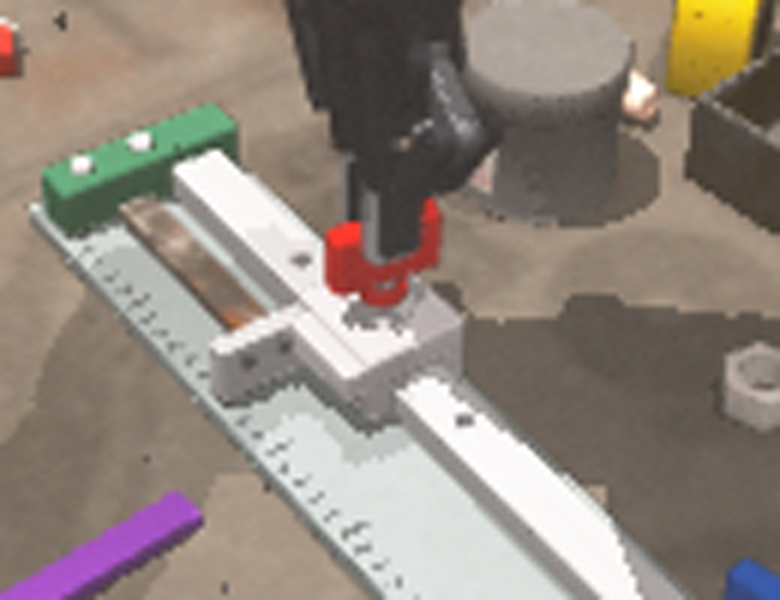

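>>> arm_command(rot=[[0,0,0],[0,0,0]], slide=[[0,2,0],[0,0.5,0]], gripper=[5,5])

```text
clock: 7.1
eef_pos: [566.6, 46.1, 54.6]
tool_rot: [3.138, 0.011, 1.432]
force: [-0.1, -0.7, -0.1]
width: 10.3
```

```bash
cat > barmove.py <<'E'
# bar position from smudge texture / far end relative to base, in world mm using wrist frames
from h import *
import sys
def load(f):
    z=np.load(f);return z['p'],{k:z[k] for k in('fx','fy','cx','cy','xyz','attitude')}
def warp(f,z,box=(495,560,75,200),s=4):
    p,c=load(f);X,Y=np.meshgrid(np.arange(box[0],box[1],1/s),np.arange(box[2],box[3],1/s))
    uv=proj(c,np.c_[X.ravel(),Y.ravel(),np.full(X.size,z)]).astype(np.float32).reshape(*X.shape,2)
    return cv2.remap(cv2.cvtColor(p,cv2.COLOR_RGB2GRAY),uv[...,0],uv[...,1],cv2.INTER_CUBIC)
def shift(f0,f1,z,box):
    a=warp(f0,z,box).astype(np.float64);b=warp(f1,z,box).astype(np.float64)
    w=cv2.createHanningWindow(a.shape[::-1],cv2.CV_64F);(sx,sy),r=cv2.phaseCorrelate(a,b,w);return round(sx/4,2),round(sy/4,2),round(r,2)
if __name__=='__main__':
    f0,f1=sys.argv[1:3]
    print('base(x,y mm)',shift(f0,f1,10,(499,515,90,190)),'bar',shift(f0,f1,18,(528,545,85,165)))
E
python3 look.py b; python3 barmove.py w6.npz awrist.npz; python3 barmove.py w6.npz bwrist.npz;python3 barmove.py w5.npz bwrist.npz
```

```text
t 7.1 tcp [566.6  46.1  54.6] rot [3.138 0.011 1.432] tiltfix [ 0.66  0.14 -0.  ] F [-0.1 -0.7 -0.1] T [0.02 0.04 0.08] w 10.3 q [ 0.25  0.8  -0.62  1.87  0.72  0.71  0.63]
t 7.2 tcp [566.6  46.2  54.6] rot [3.138 0.011 1.432] tiltfix [ 0.65  0.14 -0.  ] F [-0.4 -1.1  0.7] T [-0.29  0.01  0.02] w 10.1 q [ 0.25  0.8  -0.62  1.87  0.72  0.71  0.63]
base(x,y mm) (-0.22, -0.32, 0.35) bar (0.05, 0.85, 0.44)
base(x,y mm) (0.04, 0.36, 0.37) bar (0.04, 1.35, 0.35)
base(x,y mm) (-0.51, -0.03, 0.35) bar (-0.07, 0.61, 0.26)
```

View pics/bw.png

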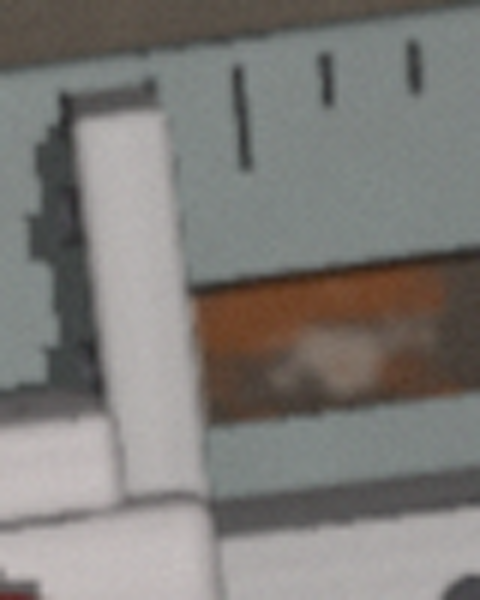

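```bash
cat > bm2.py <<'E'
from barmove import *
def mt(f0,f1,z,box,m=5,s=8):
    t=warp(f0,z,box,s);b=(box[0]-m,box[1]+m,box[2]-m,box[3]+m);I=warp(f1,z,b,s)
    r=cv2.matchTemplate(I,t,cv2.TM_CCOEFF_NORMED);_,v,_,l=cv2.minMaxLoc(r);return (l[0]/s-m,l[1]/s-m,round(v,3))
ref=sys.argv[1]
for f in sys.argv[2:]:
    b=mt(ref,f,10,(499,512,90,160));k=mt(ref,f,18,(529,543,88,160));e=mt(ref,f,18,(532,542,160,176))
    print(f,'base',b,'bar',k,'rel y',k[1]-b[1])
E
python3 bm2.py w5.npz w6.npz awrist.npz bwrist.npz w4.npz 2>/dev/null; python3 bm2.py w6.npz awrist.npz bwrist.npz
```

```text
w6.npz base (0.0, 0.0, 0.943) bar (0.125, 0.25, 0.965) rel y 0.25
awrist.npz base (0.0, 0.0, 0.938) bar (0.125, 0.875, 0.962) rel y 0.875
bwrist.npz base (0.0, 0.0, 0.938) bar (0.125, 1.25, 0.958) rel y 1.25
awrist.npz base (0.0, 0.0, 0.981) bar (0.0, 0.75, 0.991) rel y 0.75
bwrist.npz base (0.0, 0.0, 0.98) bar (0.0, 1.125, 0.984) rel y 1.125
```

View pics/bs.png

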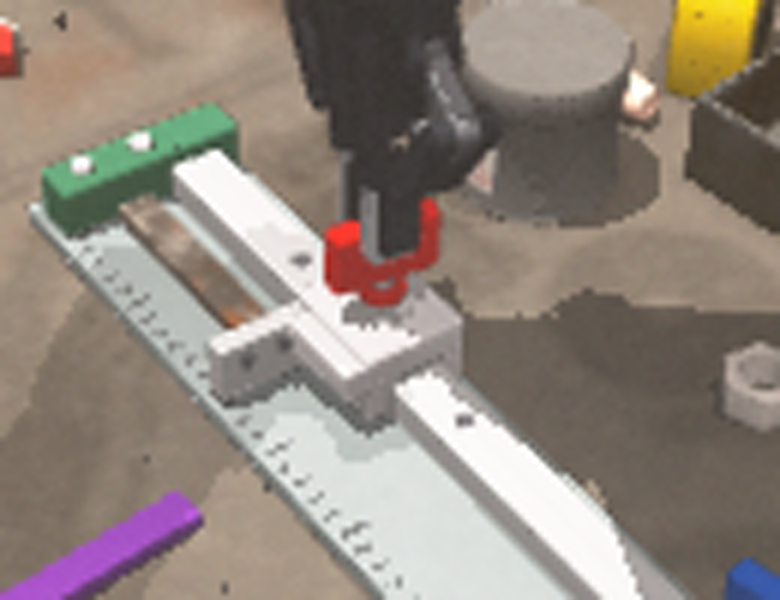

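The bar has moved about 1 mm with the stop, so the two are in contact. Now turning clockwise.

>>> arm_command(rot=[[0,0,-6],[0,0,-6],[0,0,-6]], slide=[[0,0,0],[0,0,0],[0,0,0]], gripper=[5,5,5])

```text
clock: 7.45
eef_pos: [566.6, 46.4, 54.6]
tool_rot: [3.138, 0.009, 1.106]
force: [0.1, -0.4, -0.4]
width: 10.1
```

```bash
python3 -c "
from h import *
st()"
```

```text
t 7.45 tcp [566.6  46.4  54.6] rot [3.138 0.009 1.106] tiltfix [ 0.55 -0.05 -0.  ] F [ 0.1 -0.4 -0.4] T [0.03 0.03 0.03] w 10.1 q [ 0.2   0.79 -0.54  1.86  0.64  0.67  0.38]
```

>>> arm_command(rot=[[0,0,-6],[0,0,-6],[0,0,-6]], slide=[[0,0,0],[0,0,0],[0,0,0]], gripper=[5,5,5])

```text
clock: 7.7
eef_pos: [566.8, 46.8, 54.6]
tool_rot: [3.138, 0.008, 0.776]
force: [-1.0, -0.7, -0.2]
width: 10.0
```

```bash
python3 -c "
from h import *
st()"; python3 look.py c;  python3 bm2.py w6.npz bwrist.npz cwrist.npz
```

```text
t 7.7 tcp [566.8  46.8  54.6] rot [3.138 0.008 0.776] tiltfix [ 0.44 -0.18 -0.  ] F [-1.  -0.7 -0.2] T [ 0.02 -0.02  0.12] w 10.0 q [ 0.15  0.77 -0.45  1.86  0.55  0.64  0.13]
t 7.7 tcp [566.8  46.8  54.6] rot [3.138 0.008 0.776] tiltfix [ 0.44 -0.18 -0.  ] F [-1.  -0.7 -0.2] T [ 0.02 -0.02  0.12] w 10.0 q [ 0.15  0.77 -0.45  1.86  0.55  0.64  0.13]
t 7.8 tcp [566.8  46.9  54.6] rot [3.138 0.008 0.781] tiltfix [ 0.47 -0.18 -0.  ] F [ 1.4 -1.2 -0.4] T [-0.07 -0.15 -0.09] w 10.3 q [ 0.15  0.77 -0.45  1.86  0.55  0.64  0.14]
bwrist.npz base (0.0, 0.0, 0.98) bar (0.0, 1.125, 0.984) rel y 1.125
cwrist.npz base (0.0, 0.0, 0.981) bar (-0.125, 1.0, 0.962) rel y 1.0
```

>>> arm_command(rot=[[0,0,-6],[0,0,-6],[0,0,-6],[0,0,-6],[0,0,-6]], slide=[[0,0,0],[0,0,0],[0,0,0],[0,0,0],[0,0,0]], gripper=[5,5,5,5,5])

```text
clock: 8.22
eef_pos: [567.2, 45.4, 54.6]
tool_rot: [3.137, 0.008, 0.255]
force: [1.2, -2.7, -0.9]
width: 10.0
```

```bash
python3 -c "
from h import *
st()"
```

```text
t 8.22 tcp [567.2  45.4  54.6] rot [3.137 0.008 0.255] tiltfix [ 0.39 -0.35 -0.  ] F [ 1.2 -2.7 -0.9] T [-0.38 -0.16  0.09] w 10.0 q [ 0.07  0.75 -0.32  1.86  0.4   0.6  -0.24]
```

>>> arm_command(rot=[[0,0,-4],[0,0,-4],[0,0,-3],[0,0,-3]], slide=[[0,0,0],[0,0,0],[0,0,0],[0,0,0]], gripper=[5,5,5,5])

```text
clock: 8.55
eef_pos: [567.3, 44.8, 54.7]
tool_rot: [3.134, 0.007, 0.026]
force: [0.3, -1.9, 0.9]
width: 10.1
```

```bash
python3 -c "
from h import *
st()"; python3 look.py d;  python3 bm2.py w6.npz cwrist.npz dwrist.npz
```

```text
t 8.55 tcp [567.3  44.8  54.7] rot [3.134 0.007 0.026] tiltfix [ 0.47 -0.4  -0.  ] F [ 0.3 -1.9  0.9] T [-0.39 -0.05  2.18] w 10.1 q [ 0.03  0.74 -0.25  1.86  0.32  0.59 -0.41]
t 8.55 tcp [567.3  44.8  54.7] rot [3.134 0.007 0.026] tiltfix [ 0.47 -0.4  -0.  ] F [ 0.3 -1.9  0.9] T [-0.39 -0.05  2.18] w 10.1 q [ 0.03  0.74 -0.25  1.86  0.32  0.59 -0.41]
t 8.65 tcp [567.3  44.8  54.7] rot [3.133 0.007 0.027] tiltfix [ 0.48 -0.4  -0.  ] F [ 0.1 -1.9  0.5] T [-0.43 -0.07  2.06] w 10.0 q [ 0.03  0.74 -0.25  1.86  0.33  0.59 -0.41]
cwrist.npz base (0.0, 0.0, 0.981) bar (-0.125, 1.0, 0.962) rel y 1.0
dwrist.npz base (0.125, 0.0, 0.955) bar (-0.125, 1.0, 0.96) rel y 1.0
```

View pics/ds.png

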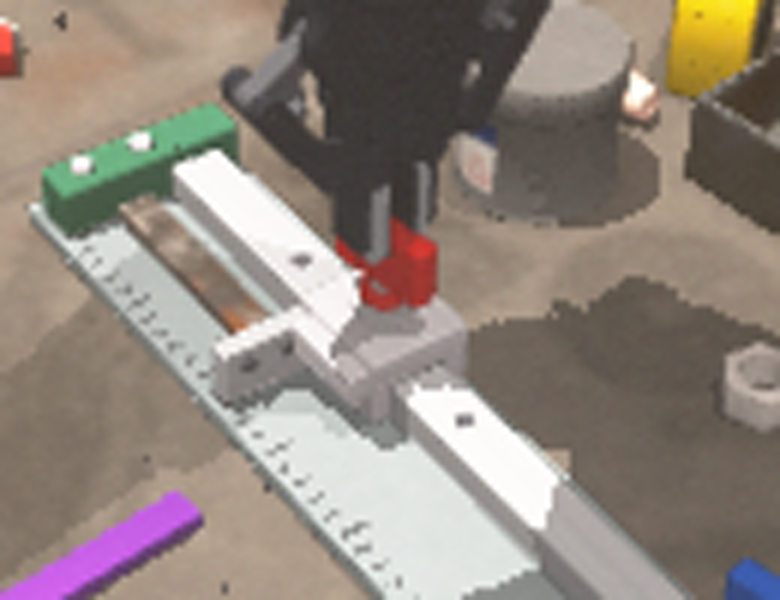

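>>> arm_command(rot=[[0,0,4],[0,0,3]], slide=[[0,0,0],[0,0,0]], gripper=[5,5])

```text
clock: 8.82
eef_pos: [567.4, 44.8, 54.6]
tool_rot: [3.132, 0.007, 0.164]
force: [-0.2, -0.8, 1.3]
width: 10.3
```

Run:
```python
from h import *
st()
c=get_calibration('wrist');p,d=get_image('wrist');np.savez('e.npz',p=p,d=d,**c);cv2.imwrite('pics/e.png',p[:,:,::-1]);print(c['xyz'])
```

```text
t 8.82 tcp [567.4  44.8  54.6] rot [3.132 0.007 0.164] tiltfix [ 0.6  -0.31 -0.  ] F [-0.2 -0.8  1.3] T [-0.17 -0.11  0.07] w 10.3 q [ 0.05  0.75 -0.29  1.86  0.37  0.59 -0.31]
[553.96317398 128.67467377 217.57938027]
```

View pics/e.png

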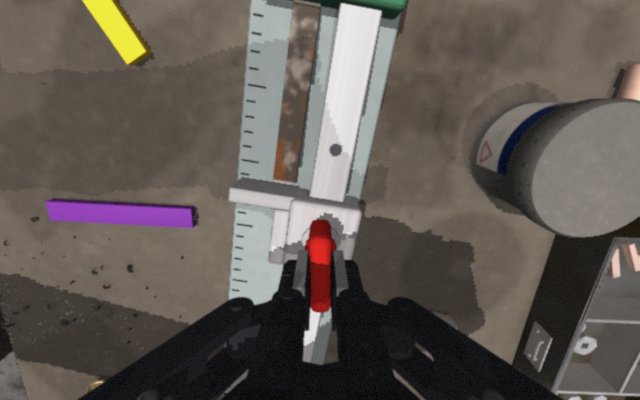

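Run:
```python
from h import *
p=np.load('e.npz')['p'];cv2.imwrite('pics/ez.png',cv2.resize(p[160:220,250:320],None,fx=9,fy=9,interpolation=cv2.INTER_CUBIC)[:,:,::-1])
```

```text
(no output)
```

View pics/ez.png

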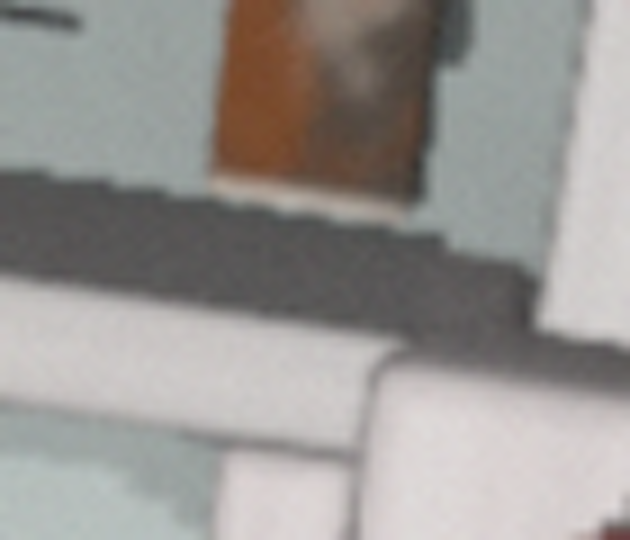

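Run:
```python
from h import *
z=np.load('e.npz');c={k:z[k] for k in('fx','fy','cx','cy','xyz','attitude')};d=z['d']
f=lambda a,b:(250+a/9-.4,160+b/9-.4)
print('bar edge brown',plane(c,f(310,187),18),plane(c,f(310,205),18))
for a,b in((100,287),(240,308),(340,325)): print('stop top edge',plane(c,f(a,b),38.8))
for v in range(174,202,1):
    u=284;dd=d[v,u];q=c['xyz']+Ro.from_euler('xyz',c['attitude']).apply([(u-c['cx'])/c['fx']*dd,-(v-c['cy'])/c['fy']*dd,-dd]);print(v,q.round(1),z['p'][v,u])
```

```text
bar edge brown [[536.18587427  72.84326161  18.        ]] [[536.36208276  71.41365624  18.        ]]
stop top edge [[524.34485051  69.03528747  38.8       ]]
stop top edge [[534.24259708  69.12294229  38.8       ]]
stop top edge [[541.35963001  69.03879258  38.8       ]]
174 [535.7  77.8  19.5] [96 71 55]
175 [535.7  76.7  18. ] [98 71 56]
176 [535.8  76.   18.1] [98 73 58]
177 [535.8  75.2  17.8] [100  72  59]
178 [536.   74.6  18.4] [100  74  60]
179 [536.   73.8  18.1] [97 78 62]
180 [554.  128.7 217.6] [115 100  87]
181 [536.3  72.5  18.5] [154 143 134]
182 [536.4  72.   19.2] [168 161 153]
183 [536.4  70.9  17.7] [135 132 128]
184 [535.8  68.1  10.7] [85 89 86]
185 [536.   67.6  11.5] [85 85 85]
186 [536.6  68.5  16.9] [83 84 82]
187 [536.9  68.5  19.5] [86 84 82]
188 [537.1  68.2  20.9] [87 81 84]
189 [537.4  68.5  24.2] [92 87 89]
190 [537.7  68.5  26.3] [92 90 89]
191 [538.   68.4  28.3] [93 89 90]
192 [538.2  68.4  30.2] [90 89 89]
193 [538.5  68.6  33.1] [90 88 89]
194 [538.6  67.8  32.8] [91 91 89]
195 [539.   68.5  37. ] [111 108 109]
196 [539.2  68.3  38.1] [153 151 149]
197 [539.3  67.8  38.7] [187 184 182]
198 [539.4  67.   38.2] [197 193 192]
199 [539.5  66.4  38.5] [200 194 194]
200 [539.6  65.8  38.7] [200 196 196]
201 [539.7  65.4  39.5] [203 198 199]
```

Run:
```python
from h import *
for f in('w5.npz','w6.npz','bwrist.npz'):
    z=np.load(f);c={k:z[k] for k in('fx','fy','cx','cy','xyz','attitude')};p=z['p'];d=z['d']
    v,u=np.mgrid[60:260,380:640];u=u.ravel();v=v.ravel();dd=d[v,u].astype(float);ok=dd>0;u,v,dd=u[ok],v[ok],dd[ok]
    W=c['xyz']+Ro.from_euler('xyz',c['attitude']).apply(np.c_[(u-c['cx'])/c['fx']*dd,-(v-c['cy'])/c['fy']*dd,-dd])
    g=mask(p,'green')[v,u]
    near=(W[:,2]>16)&(W[:,2]<30)&(W[:,1]>170)&(W[:,1]<200)&(W[:,0]>505)&(W[:,0]<550)&((np.abs(W[:,0]-536)>11)|(W[:,2]>21))
    print(f,'block face y',np.percentile(W[near,1],[5,25,50,75]).round(1),near.sum())
    bar=(np.abs(W[:,0]-536)<5)&(W[:,2]>16)&(W[:,2]<20)&(W[:,1]>60)&(W[:,1]<190)
    print('bar y',np.percentile(W[bar,1],[0,1,2,98,99,100]).round(1),np.sort(W[bar,1])[-12:].round(1))
```

```text
w5.npz block face y [180.3 180.8 181.1 181.5] 922
bar y [ 74.3  75.5  76.6 180.9 181.4 182.1] [181.6 181.6 181.6 181.7 181.7 181.7 181.8 181.9 182.  182.  182.1 182.1]
w6.npz block face y [180.4 180.9 181.2 181.4] 831
bar y [ 88.2  89.1  90.  181.  181.4 182.3] [181.5 181.6 181.6 181.6 181.6 181.6 181.7 181.7 181.8 182.  182.  182.3]
bwrist.npz block face y [180.4 180.8 181.1 181.4] 815
bar y [ 91.2  92.2  93.  180.5 181.1 182.1] [181.4 181.4 181.4 181.4 181.6 181.6 181.6 181.6 181.7 181.8 182.1 182.1]
```

Run:
```python
from h import *
for f in('w5.npz','w6.npz','awrist.npz','bwrist.npz','cwrist.npz','dwrist.npz','e.npz'):
    z=np.load(f);c={k:z[k] for k in('fx','fy','cx','cy','xyz','attitude')};p=z['p'];g=cv2.cvtColor(p,cv2.COLOR_RGB2GRAY).astype(float)
    # plate top: sample along world y at z=38.8, for x lines 518..530, find bright->dark edge fwd
    ys=np.arange(45,85,.1);E=[];D=[]
    for x in np.arange(516,528,1.):
        uv=proj(c,np.c_[np.full(ys.size,x),ys,np.full(ys.size,38.8)]).astype(np.float32)
        l=cv2.remap(g.astype(np.float32),uv[:,0].reshape(1,-1),uv[:,1].reshape(1,-1),cv2.INTER_LINEAR)[0]
        l=cv2.GaussianBlur(l.reshape(1,-1),(0,0),4)[0];dl=np.diff(l);E.append(ys[dl.argmin()]);D.append(ys[dl.argmax()])
    print(f,'front edge',np.median(E).round(2),np.std(E).round(2),'back',np.median(D).round(2))
```

```text
w5.npz front edge 53.35 6.58 back 45.55
w6.npz front edge 54.9 6.45 back 58.3
awrist.npz front edge 57.05 5.84 back 60.8
bwrist.npz front edge 57.25 6.63 back 61.3
cwrist.npz front edge 70.9 0.04 back 75.4
dwrist.npz front edge 68.7 4.5 back 76.55
e.npz front edge 68.6 0.06 back 76.7
```

>>> arm_command(rot=[[0,0,0],[0,0,0],[0,0,0],[0,0,0],[0,0,0]], slide=[[0,0,0],[0,0,0],[0,0,20],[0,0,25],[0,0,0]], gripper=[24,28,30,30,30])

```text
clock: 9.28
eef_pos: [565.4, 46.1, 99.2]
tool_rot: [3.138, 0.012, 0.158]
force: [-0.1, -0.1, -0.2]
width: 29.8
```

Run:
```python
from h import *
st()
for n in('wrist','scene','top'):
    c=get_calibration(n);p,d=get_image(n);np.savez(f'f{n}.npz',p=p,d=d,**c);cv2.imwrite(f'pics/f{n}.png',p[:,:,::-1])
    if n=='wrist':
        print(c['xyz']);cv2.imwrite('pics/fz.png',cv2.resize(p[150:260,230:370],None,fx=5,fy=5,interpolation=cv2.INTER_CUBIC)[:,:,::-1])
        for s_,ce,m in blobs(p,'red'):
            ys,xs=np.nonzero(m);dd=d[m];W=c['xyz']+Ro.from_euler('xyz',c['attitude']).apply(np.c_[(xs-c['cx'])/c['fx']*dd,-(ys-c['cy'])/c['fy']*dd,-dd])
            t=W[(W[:,2]>83)&(W[:,2]<92)]
            if len(t)>50: print('red rect',cv2.minAreaRect(t[:,:2].astype(np.float32)))
```

```text
t 9.28 tcp [565.4  46.1  99.2] rot [3.138 0.012 0.158] tiltfix [ 0.32 -0.64 -0.  ] F [-0.1 -0.1 -0.2] T [ 0.04 -0.    0.01] w 29.8 q [ 0.08  0.68 -0.33  1.84  0.33  0.69 -0.28]
[553.54059389 129.25004514 262.68969297]
red rect ((566.989501953125, 44.640953063964844), (11.722321510314941, 43.58815383911133), 10.528440475463867)
```

View pics/fwrist.png

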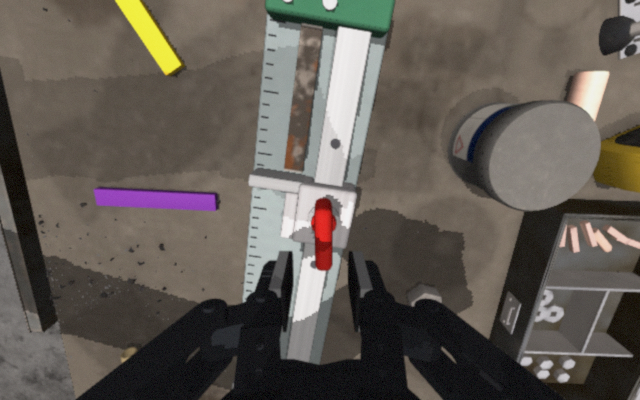

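View pics/fz.png

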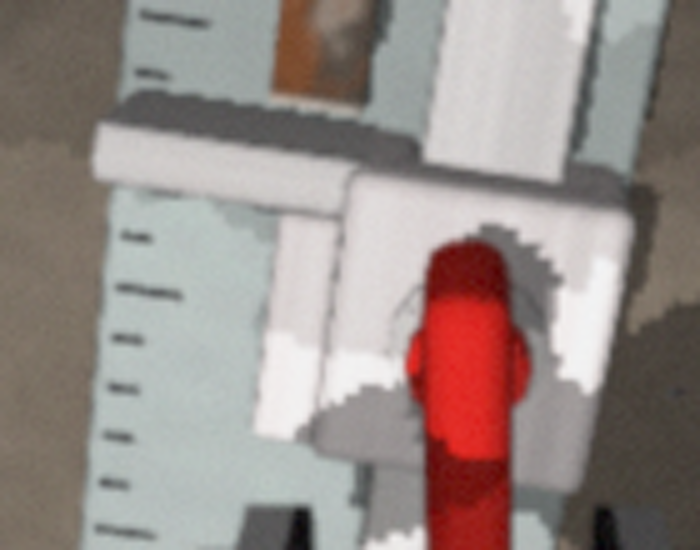

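>>> arm_command(rot=[[0,0,0],[0,0,0],[0,0,0]], slide=[[0,30,10],[-10,30,0],[0,0,0]], gripper=[30,30,30])

```text
clock: 9.68
eef_pos: [550.8, 103.8, 103.0]
tool_rot: [3.137, 0.023, 0.15]
force: [-0.7, 0.2, -0.5]
width: 29.8
```

Run:
```python
from h import *
st()
for n in('wrist',):
    c=get_calibration(n);p,d=get_image(n);np.savez(f'g{n}.npz',p=p,d=d,**c);cv2.imwrite(f'pics/g{n}.png',p[:,:,::-1])
    a=proj(c,[536,180,18])[0].astype(int);b=proj(c,[536,71,18])[0].astype(int);print(c['xyz'],a,b)
    im=[cv2.resize(p[max(q[1]-40,0):max(q[1]-40,0)+80,q[0]-32:q[0]+32],None,fx=6,fy=6,interpolation=cv2.INTER_CUBIC) for q in(a,b)]
    h=min(i.shape[0] for i in im);cv2.imwrite('pics/gz.png',np.hstack([i[:h] for i in im])[:,:,::-1])
```

```text
t 9.68 tcp [550.8 103.8 103. ] rot [3.137 0.023 0.15 ] tiltfix [ 0.47 -1.27 -0.  ] F [-0.7  0.2 -0.5] T [ 0.07  0.01 -0.02] w 29.8 q [-0.03  0.67 -0.32  1.84  0.31  0.7  -0.38]
[541.36519582 187.54280463 266.38279484] [319 111] [301 233]
```

View pics/gz.png

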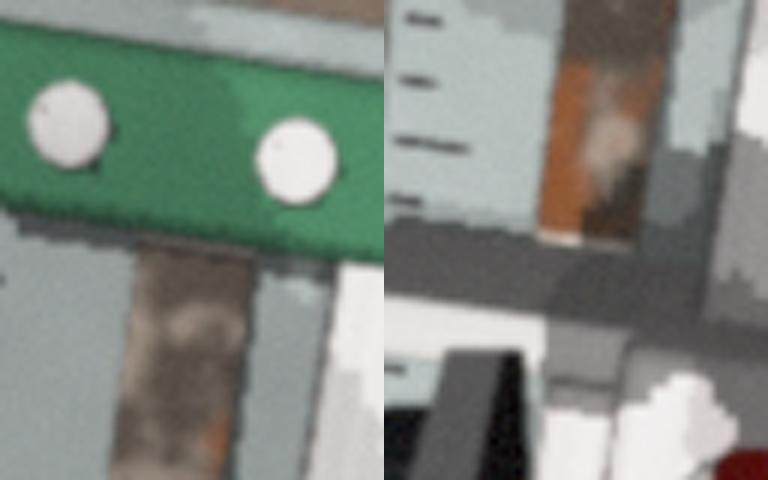

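>>> arm_command(rot=[[0,0,0],[0,0,0],[0,0,0],[0,0,0],[0,0,0]], slide=[[0,0,35],[-15,0,35],[-30,0,25],[-35,0,15],[-35,0,0]], gripper=[30,30,30,30,30])

```text
clock: 10.15
eef_pos: [437.5, 97.6, 209.5]
tool_rot: [3.134, 0.028, 0.141]
force: [-0.2, 1.1, 0.2]
width: 30.1
```

>>> arm_command(rot=[[0,0,0],[0,0,0],[0,0,0]], slide=[[-35,0,0],[-30,0,0],[0,0,0]], gripper=[30,30,30])

```text
clock: 10.4
eef_pos: [362.2, 93.5, 208.7]
tool_rot: [3.13, 0.036, 0.138]
force: [-1.4, -0.6, -0.5]
width: 30.2
```

Run:
```python
from h import *
st()
for n in('top','scene'):
    c=get_calibration(n);p,d=get_image(n);np.savez(f'h{n}.npz',p=p,d=d,**c)
    z0=np.load(n+'0.npz')['p']
    for col in('red','blue'):
        for P in(z0,p):
            for s_,ce,m in blobs(P,col):
                w=plane(c,ce,80)[0]
                if abs(w[0]-566)<15 and -200<w[1]<80: print(n,col,s_,w.round(1))
    b=(150,220,215,415) if n=='top' else (160,310,265,425)
    cv2.imwrite(f'pics/h{n}.png',cv2.resize(p[b[0]:b[1],b[2]:b[3]],None,fx=4,fy=4,interpolation=cv2.INTER_CUBIC)[:,:,::-1])
```

```text
t 10.4 tcp [362.2  93.5 208.7] rot [3.13  0.036 0.138] tiltfix [ 0.93 -1.93 -0.01] F [-1.4 -0.6 -0.5] T [ 0.05  0.01 -0.06] w 30.2 q [ 0.01  0.28 -0.43  2.19  0.18  0.74 -0.4 ]
top red [324 159   7  19  80] [567.8 -35.5  80. ]
top red [284 166  19   8  97] [565.1  41.4  80. ]
top blue [381 164  19   9  87] [ 565.7 -178.    80. ]
top blue [381 164  19   9  89] [ 565.6 -177.9   80. ]
scene red [346 203  19  18 231] [562.7 -41.3  80. ]
scene red [326 182  17  19 212] [562.4  35.3  80. ]
scene blue [392 243  21  15 107] [ 571.2 -176.7   80. ]
scene blue [392 243  21  15 112] [ 571.  -176.7   80. ]
```

View pics/htop.png

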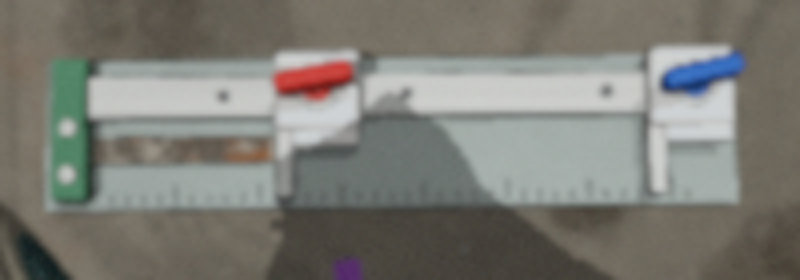

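View pics/hscene.png

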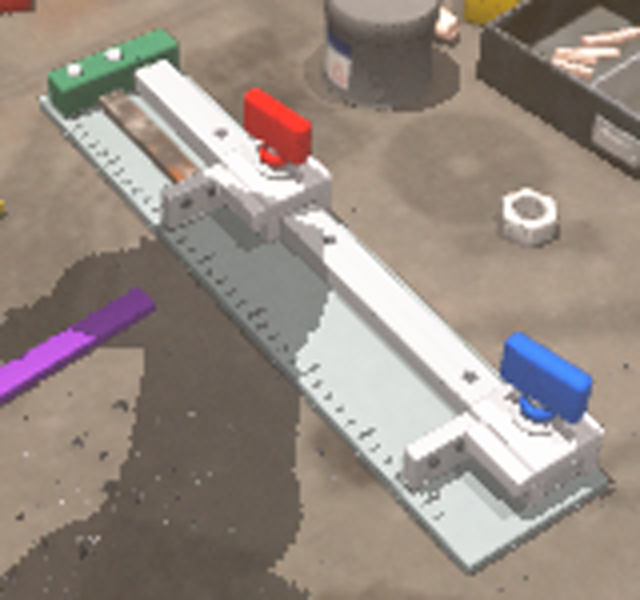

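Run:
```python
from h import *
def warp(p,c,z,box,s=4):
    X,Y=np.meshgrid(np.arange(box[0],box[1],1/s),np.arange(box[2],box[3],1/s))
    uv=proj(c,np.c_[X.ravel(),Y.ravel(),np.full(X.size,z)]).astype(np.float32).reshape(*X.shape,2)
    return cv2.remap(cv2.cvtColor(p,cv2.COLOR_RGB2GRAY),uv[...,0],uv[...,1],cv2.INTER_CUBIC)
def mt(p0,c0,p1,c1,z,box,m=5,s=4):
    t=warp(p0,c0,z,box,s);b=(box[0]-m,box[1]+m,box[2]-m,box[3]+m);I=warp(p1,c1,z,b,s)
    r=cv2.matchTemplate(I,t,cv2.TM_CCOEFF_NORMED);_,v,_,l=cv2.minMaxLoc(r);return (l[0]/s-m,l[1]/s-m,round(float(v),3))
for n in('top','scene'):
    c=get_calibration(n);a=np.load(n+'0.npz')['p'];b=np.load(f'h{n}.npz')['p']
    print(n,'bar',mt(a,c,b,c,18,(530,542,90,172)),'base',mt(a,c,b,c,10,(500,515,85,180)))
def L(f):
    z=np.load(f);return z['p'],{k:z[k] for k in('fx','fy','cx','cy','xyz','attitude')}
for f in('w5.npz','w6.npz','bwrist.npz','gwrist.npz','fwrist.npz'):
    print(f,'bar',mt(*L('w2.npz'),*L(f),18,(530,542,90,172)),'base',mt(*L('w2.npz'),*L(f),10,(500,512,90,170)))
```

```text
top bar (0.0, 1.0, 0.995) base (0.0, 0.0, 0.998)
scene bar (0.0, 1.0, 0.992) base (0.0, 0.0, 0.999)
w5.npz bar (0.0, 0.0, 0.957) base (-0.25, 0.0, 0.884)
w6.npz bar (0.0, 0.25, 0.933) base (-0.25, 0.0, 0.875)
bwrist.npz bar (0.0, 1.25, 0.926) base (-0.25, 0.0, 0.874)
gwrist.npz bar (-0.25, 1.25, 0.924) base (-0.25, -0.25, 0.72)
fwrist.npz bar (-0.25, 1.25, 0.949) base (0.0, 0.0, 0.891)
```

```bash
python3 -c "
from h import *
print(ctrl.finish_job());st()"
```

```text
the job is handed in; nothing more can be done
None
the job is handed in; nothing more can be done
```

The stop is locked and the job is handed in, but the stop does not touch the bar: it settled back about 2 mm as the knob locked.

I gripped the red wing, slid the stop about 78 mm until it met the bar, and turned the knob clockwise to its end stop. I then let go and moved the arm clear, about 10.5 s in.

Last checks:
- **Knob:** it turned until it hit the end stop (about 2 N m), and the wing afterwards measured about 1.39 rad against 1.40 for fully clamped.
- **Contact and bar:** the stop pushed the bar about 1 mm toward the green block (1.0 mm in both fixed cameras, 1.25 mm in the wrist camera). The bar now looks seated against the block, to within about 0.5 to 1 mm.
- **Gap:** as the cam jammed, the stop went back about 2 mm, within the 3 mm allowed. That leaves roughly 2 mm between its face and the bar; separate measurements gave 1.7 to 2.7 mm. With 5 mm serrations, the next one forward would have pushed the bar into the block, so I did not try again.
- **Blue knob:** it did not move (less than 0.3 mm in both fixed views), and nothing else was touched.

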